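Fit a spare fuse with sprung tongs

TASK

Take the red-handled sprung tongs from their grey stand, reach down into the deep orange spares pocket and squeeze them to grip the white fuse, without crushing it. Lift it out and, still with the tongs and never your fingers, press it gently but fully home between the brass clips of the fuse holder: the sprung board sinks as you push and must not be forced. Then let go of the fuse, stand the tongs back in their slot, and leave the meter, screwdriver and screw tray where they are.

Things in the scene. Friction and masses are not known exactly. Their poses are not given: they have to be found in the camera images.
- tongs_grip (a point): Grip centre of the upright tongs, between the two red handles, 98 mm above the tips. Tongs' axes: z up, y the jaws' closing line, x across. Handles: flat plates 16 mm wide (x), from 25 mm below to 27 mm above this point, 32 mm over their outer faces (y) when open. At 25 mm below, each has a finger stop jutting 5 mm out, on which fingertips may bear to push down.
- tongs_tip (a point): Centre between the tongs' lower ends, at the very bottom, same axes. Blades 12 mm wide (x), 4 mm thick; open, they stand 22 mm apart inside, 30 mm outside. 14 mm above the tips each jaw has an inward ledge that comes over the top of a gripped fuse and pushes it down.
- tongs: The whole tongs, 125 mm tall, 180 g; origin at tip level, centre. A steel plate 30 mm wide (x), 5 mm thick, sits between the handles. The jaws slide parallel and are sprung open: closing starts at 4 N on each handle and takes 0.4 N more per mm. Each jaw moves at most 6 mm; 4 mm each closes them on the fuse (24 mm over the handles).
- jaw_a: The tongs' +y jaw with its red handle; origin at tip level, on the tongs' centre line when open.
- jaw_b: The tongs' -y jaw with its red handle, likewise.
- stand_floor (a point): Centre of the slot's floor in the grey tong stand, 5 mm above the table. The slot is 36 mm long (y), 18 mm wide (x), 55 mm deep, open at the top. The tongs stand in it on their tips, closing line along its y.
- stand: The fixed grey tong stand, 70 mm (x) by 80 mm (y), 60 mm tall; origin under its centre.
- pocket_floor (a point): Centre of the pocket's floor in the orange spares block. The pocket is 60 mm long (x), 36 mm wide (y), 60 mm deep, open at the top. Ridges 3 mm high at its ends keep the fuse roughly central; the middle 36 mm of the floor is bare, so the tongs' tips can go down to it beside the fuse.
- spares: The fixed orange spares block, 84 mm (x) by 60 mm (y), 66 mm tall; origin under its centre. It bears a push of up to 40 N.
- fuse_center (a point): Centre of the fuse: a white ceramic cylinder with brass end caps, 14 mm in diameter, 51 mm long, lying along its x axis, its centre 7 mm above the pocket floor. Weighs 15 to 40 g. Each jaw may squeeze it with at most 30 N; 8 to 20 N hold it well.
- fuse: The same fuse; origin at its underside, mid-length.
- holder_seat (a point): Where the fuse's centre lies when fully home in the holder, the fuse along this x axis (either way). Brass clips with flared mouths, 14 to 25 mm either side in x, rise 12 mm above this point; they are tight: it takes a straight push of some 7 to 12 N to snap the fuse all the way down onto its rests. Between them, the black base lies 13 mm below and nothing stands higher. It moves with the board.
- board (a joint): How far the blue-green board that carries the fuse holder (130 mm x by 92 mm y, its top 36 mm above the table when free) has sunk on its springs, in m: 0 free, growing as it is pushed down. It sinks 1 mm for each 2 N of push. More than 20 N (10 mm) breaks it; its stop is at 14 mm.
- chassis: Fixed aluminium tray under the board, 150 mm (x) by 110 mm (y), 18 mm tall; origin on the table below its centre.
- meter: Bystander: yellow and black multimeter lying flat, 150 x 78 x 36 mm; origin under its centre.
- driver: Bystander: screwdriver with red handle, 160 mm long along x, lying on the mat.
- screw_tray: Bystander: blue two-part screw tray, 70 x 100 x 22 mm; origin under its centre.
There are look-alikes about, which are no part of the job. There is more than one size of the tongs; the job needs the smallest.

How it is judged:
On the way, in this order (a step that is already met when the one before it is completed fails the run):
1. the fuse is out of the pocket, clear of the spares block's top, gripped between both jaws (z of fuse_center in the frame of pocket_floor above 0.068 m and contact force between each of jaw_a, jaw_b and fuse above 1 N), for 0.2 s.
2. the fuse is fully home in the holder's clips and the jaws have let go of it (z of fuse_center in the frame of holder_seat between -0.004 and 0.0018 m and x of fuse_center in the frame of holder_seat between -0.005 and 0.005 m and y of fuse_center in the frame of holder_seat between -0.003 and 0.003 m and angle between the x axis of fuse_center and the x axis of holder_seat, either way round below 0.1 rad and contact force between each of jaw_a, jaw_b and fuse below 0.1 N), for 0.2 s.
At the end, for the whole second after the job is handed in: The fuse is in the clips, at most 1.8 mm above its seat point, within 5 mm along, 3 mm across and 0.1 rad; the jaws do not touch it; the tongs stand at rest in their slot, tips within 6 mm of its floor and 10 mm of its centre, within 0.15 rad of upright (all of step 2 and z of tongs_tip in the frame of stand_floor below 0.006 m and x of tongs_tip in the frame of stand_floor between -0.01 and 0.01 m and y of tongs_tip in the frame of stand_floor between -0.01 and 0.01 m and angle between tongs_tip's own z axis and vertical below 0.15 rad and linear speed of each of fuse, tongs below 0.02 m/s).
It fails at once if the fuse is squeezed by a jaw with more than 35 N (contact force between any of jaw_a, jaw_b and fuse above 35 N).
It fails at once if the board is pushed down by more than 10 mm (a push of 20 N) (value of joint board above 0.01 m).
It fails at once if the spares block is pushed with more than 40 N by tongs or robot (contact force between spares and tongs above 40 N or contact force between spares and the arm above 40 N or contact force between spares and the fingers above 40 N).
It fails at once if the robot's fingers touch the fuse (contact force between the fingers and fuse above 0.3 N).
It fails at once if the meter, screwdriver or screw tray is moved by more than 20 mm (distance of any of meter, driver, screw_tray from where it was at the start of the episode above 0.02 m).
It also fails if it takes over 56 s, if anything falls off the work surface, if the arm or the gripper's body presses on something with over 40 N, if the wrist force passes 120 N, or if a joint passes its speed limit or range.

ROBOT

A 6-joint arm with a two-finger parallel gripper is mounted at the origin on the work surface. World frame = base frame: x ahead of the robot, y to its left, z up, the work surface at z = 0. Lengths are in m, angles in rad, forces in N, time in s.
With the tool pointing down it reaches from about 0.25 to 0.85 m from the base axis. Payload 12.5 kg.
Tool frame: the origin (TCP) lies at the very end of the fingers, on their centre line; the grasp point (between the pads) lies 19 mm behind it (pinch_z is the distance from the TCP to the grasp point, in m); z points along the fingers, y is the line along which they close (so a half turn about z gives the same grasp; the last joint's range is limited). The gripper opens to 93 mm and grips with 3 to 60 N. Pads are 15 mm wide; open, the fingers measure 128 mm over their backs; the gripper's body (75 mm by 188 mm) begins 65 mm behind the grasp point.
Start: joints at [-1.421, 0.351, 1.652, -0, 1.139, -0.085], TCP at [0.128, -0.535, 0.219] pointing down, gripper open.
Joint ranges: [-2.75, 2.75], [-0.79, 2.1], [0.01, 2.65], [-1.57, 4.71], [0.07, 3.14], [-2.87, 2.87]. Speed limits (rad/s): [2.22, 2.22, 2.79, 3.14, 3.14, 3.14].

INTERFACE

Orientations are given as [roll, pitch, yaw] about the fixed x, y, z axes, in that order (R = Rz(yaw) Ry(pitch) Rx(roll)).
In Python, from workcell import * gives the robot as it stands. The module is installed in compiled form; this text tells all that it offers.
- The arm moves only by the tool play_rows, never from a script. Its argument "moves" is a list of rows, each an object of numbers: "x", "y", "z": the shift along the tool's x, y, z in m; "spin": the turn about the tool's z in rad. A call has 1 to 8 rows; each row is the pose to reach, as a shift and turn from the pose commanded when the call began, along the tool's axes at that moment; what a row does not reach only later rows make up. A row lasts 1/10 s, in which the tool goes at most 50 mm and 8.59 degrees, less where a joint would pass 70% of its speed; a pose out of reach is approached as far as the arm can. A call with a gripper value outside its range is refused whole. "hand" is the opening, from 0 (shut) to 1 (fully open), set as the call begins (left out, the last holds). The fingers move at their own pace and stop on an object; "newtons" is the grip in N (left out, the last holds). Time passes only in rows, so rows that repeat a pose let the fingers close. It gives the time, the measured TCP pose, the force, the opening and the grip force at its end, in the units of the state.
- sense(): the state, without advancing time (a new reading comes with each control period).
- get_image(name): name is "scene" or "top" or "wrist"; returns the picture (420x560x3 uint8, red, green, blue); there is no depth.
- camera_params(name): a dict with "fx", "fy", "cx", "cy" (pixels), "D" ([k1, k2, p1, p2, k3] as OpenCV has them; the pictures are not rectified), "xyz" and "orientation" of the camera in the world; the wrist camera has in their place "mount" (4x4, takes a point from camera to tool coordinates, whose origin is the TCP and whose axes are the flange's). Camera axes: x right, y down, z forward; pixel columns grow to the right and rows downward; lengths in m; the calibration is good to about 2 mm. A picture is of the moment at which its call begins: read the wrist's pose just before it. camera_params takes no time and is no camera call.
- sign_off(): hands the job in; it is judged then, once.
The state is a dict: "t": time; "joints": joint angles; "qvel": joint speeds; "joint_torque": joint torques, N m; "tcp_pos": TCP position; "eef_rot": TCP orientation; "contact_force": force on the tool from outside, world axes, zero at the start; "torque": the same for the moment, N m; "grip_width": opening from 0.0 (shut) to 1.0 (fully open); "gripper_force": force on a finger pad.
Only numpy, scipy, OpenCV 4.12 (cv2) and the standard library are available. Lean on these libraries where they do the work, as an engineer would, in place of code of your own. Each camera call takes 0.05 s, during which the arm holds its last target. There are 200 camera calls.

## Working session

There is one attempt and no reset: what is moved stays moved. The work goes in short steps, Python scripts to look and compute and a tool call to move; the robot and the scene stay as the last step left them, time stands still between calls to the robot, and variables do not carry over. Pictures are saved under pics/ and viewed, at most 10 in all, crops included, and the job is handed in when it is done.

Besides the shell and the picture viewer there is one more tool, called after "Emit:" by a JSON object that holds its "fn" and its "kwargs", one argument or row to a line. play_rows: Moves the arm, as the interface text tells. Its arguments: {"type":"object","properties":{"moves":{"type":"array","items":{"type":"object","properties":{"x":{"type":"number"},"y":{"type":"number"},"z":{"type":"number"},"spin":{"type":"number"}}}},"hand":{"type":"number"},"newtons":{"type":"number"}},"required":["moves"]}

```bash
mkdir -p pics
cat > h.py <<'E'
from workcell import *
import numpy as np, cv2
from scipy.spatial.transform import Rotation as R
def cam(name,s=None):
    p=camera_params(name); K=np.array([[p['fx'],0,p['cx']],[0,p['fy'],p['cy']],[0,0,1]]); D=np.array(p['D'],float)
    if 'mount' in p:
        s=s or sense(); T=np.eye(4); T[:3,:3]=R.from_euler('xyz',s['eef_rot']).as_matrix(); T[:3,3]=s['tcp_pos']; T=T@np.array(p['mount'])
    else:
        T=np.eye(4); o=np.array(p['orientation']); T[:3,:3]=o if o.shape==(3,3) else R.from_euler('xyz',o).as_matrix(); T[:3,3]=p['xyz']
    return K,D,T
def ray(c,uv):
    K,D,T=c; q=cv2.undistortPoints(np.array(uv,float).reshape(-1,1,2),K,D).reshape(-1,2)
    return T[:3,3],np.c_[q,np.ones(len(q))]@T[:3,:3].T
def onz(c,uv,z):
    o,d=ray(c,uv); return o+d*((z-o[2])/d[:,2])[:,None]
def proj(c,P):
    K,D,T=c; Q=(np.array(P,float).reshape(-1,3)-T[:3,3])@T[:3,:3]
    return cv2.projectPoints(Q,np.zeros(3),np.zeros(3),K,D)[0].reshape(-1,2)
def snap(name,fn):
    s=sense(); c=cam(name,s); im=get_image(name); cv2.imwrite('pics/'+fn,im[:,:,::-1]); np.savez('pics/'+fn+'.npz',im=im,K=c[0],D=c[1],T=c[2]); return im,c
def load(fn):
    d=np.load('pics/'+fn+'.npz'); return d['im'],(d['K'],d['D'],d['T'])
E
python3 - <<'E'
from h import *
a,c=snap('top','top.png'); b,c2=snap('scene','scene.png'); w,c3=snap('wrist','wrist.png')
print(c[2],c2[2],c3[2],camera_params('top'),camera_params('wrist')['mount']);print(sense())
E
```

```text
[[-0.01188771 -0.98555597  0.16893224  0.41757172]
 [-0.9995429   0.01640879  0.02539186  0.01394157]
 [-0.02779707 -0.16855317 -0.98530054  0.9588621 ]
 [ 0.          0.          0.          1.        ]] [[-0.51546091  0.54096271 -0.6645746   1.06165534]
 [ 0.85684386  0.31552159 -0.40775573  0.35915772]
 [-0.01089301 -0.7796188  -0.62615962  0.58299588]
 [ 0.          0.          0.          1.        ]] [[ 2.31662604e-01 -9.31051412e-01 -2.81914359e-01  2.05917655e-01]
 [-9.72796117e-01 -2.21837845e-01 -6.67509176e-02 -5.15718058e-01]
 [-3.90737892e-04  2.89708885e-01 -9.57114731e-01  3.84273123e-01]
 [ 0.00000000e+00  0.00000000e+00  0.00000000e+00  1.00000000e+00]] {'fx': 484.09684265064243, 'fy': 484.09684265064243, 'cx': 281.4890458719482, 'cy': 204.5287778481449, 'D': array([-0.12079934,  0.        ,  0.        ,  0.        ,  0.        ]), 'xyz': array([0.41757172, 0.01394157, 0.9588621 ]), 'orientation': array([-2.97216489,  0.02780065, -1.58268891])} [[-1.02043008e-03 -9.57092503e-01 -2.89780778e-01  8.02458367e-02]
 [ 9.99999336e-01 -1.13194308e-03  2.17215332e-04 -3.9876
[... 152 characters left out ...]
.15, 'joints': array([-1.42059531e+00,  3.51093225e-01,  1.65227135e+00, -3.31315419e-06,
        1.13908749e+00, -8.45718370e-02]), 'qvel': array([-1.27788339e-04, -5.30495923e-04, -3.49866702e-03, -1.26361700e-03,
       -3.88367291e-04, -3.13726185e-05]), 'joint_torque': array([ 1.12395330e-03, -4.97463083e+01, -2.85344392e+01,  6.99117570e-02,
        2.46300880e-02, -8.30467479e-05]), 'tcp_pos': array([ 0.12794215, -0.53464416,  0.21823782]), 'eef_rot': array([-3.14073607e+00, -6.95975688e-05,  2.34774212e-01]), 'contact_force': array([-0.66831978, -0.46045371, -0.22155177]), 'torque': array([ 0.00991882, -0.02246956,  0.01515439]), 'gripper_force': 0.0, 'grip_width': 1.000385971219096}
```

View pics/top.png

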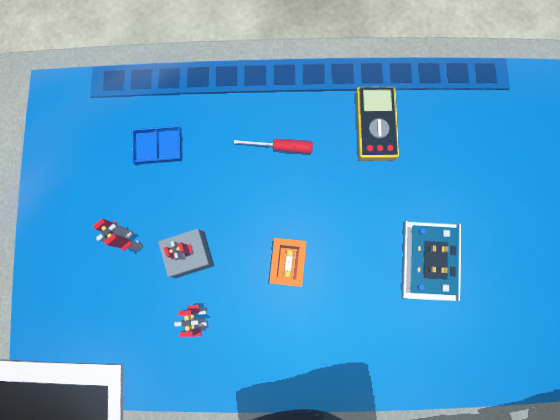

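View pics/scene.png

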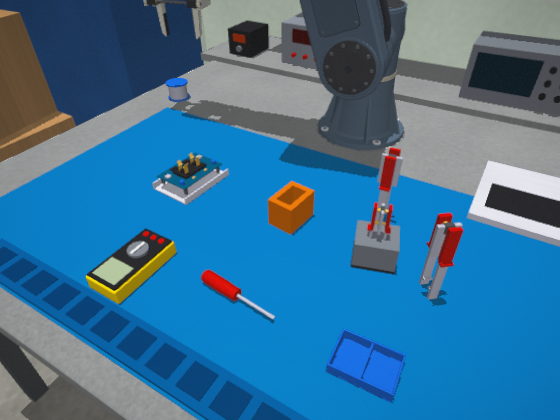

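The top view shows three red-handled tongs: in the grey stand at (178,250), and loose ones at (117,235) and (192,322). The one in the stand fits ("from their grey stand", shortest). The orange pocket with the fuse is at (288,262), the holder at (438,260), the meter at (378,122), the driver at (275,146) and the tray at (158,145). I'll confirm the tongs in an enlarged crop and compute rough positions.

Run:
```python
from h import *
a,c=load('top.png'); b,c2=load('scene.png')
for n,uv,z in [('stand',(186,252),.06),('tongs',(178,250),.12),('l1',(117,235),.1),('l2',(192,322),.1),('spares',(289,261),.066),('holder',(438,260),.045)]: print(n,onz(c,[uv],z).round(3))
A=cv2.resize(a[205:345,85:225],(400,400),interpolation=cv2.INTER_CUBIC);B=cv2.resize(b[140:310,330:500],(400,400),interpolation=cv2.INTER_CUBIC)
cv2.imwrite('pics/cropA.png',np.hstack([A,B])[:,:,::-1])
```

```text
stand [[0.484 0.217 0.06 ]]
tongs [[0.484 0.218 0.12 ]]
l1 [[0.513 0.337 0.1  ]]
l2 [[0.358 0.196 0.1  ]]
spares [[0.465 0.024 0.066]]
holder [[ 0.463 -0.257  0.045]]
```

View pics/cropA.png

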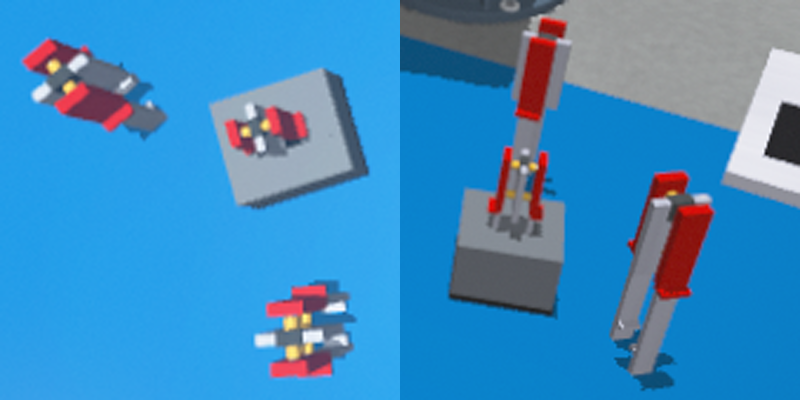

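The crop confirms it: the tongs in the stand are visibly the smallest, and the two loose ones, standing free on the mat, are larger. Next I'll look at the holder from above with the wrist camera.

Emit:
{"fn": "play_rows", "kwargs": {
  "moves": [
    {"x": 0.05, "y": -0.02, "z": -0.03},
    {"x": 0.407, "y": -0.188, "z": -0.032},
    {"x": 0.407, "y": -0.188, "z": -0.032},
    {"x": 0.407, "y": -0.188, "z": -0.032},
    {"x": 0.407, "y": -0.188, "z": -0.032},
    {"x": 0.407, "y": -0.188, "z": -0.032},
    {"x": 0.407, "y": -0.188, "z": -0.032},
    {"x": 0.407, "y": -0.188, "z": -0.032}
  ]
}}

```text
$.moves[0]: bad value
```

Emit:
{"fn": "play_rows", "kwargs": {
  "moves": [
    {"x": 0, "y": 0},
    {"x": 0, "y": 0},
    {"x": 0, "y": 0}
  ]
}}

```text
$.moves[0]: bad value
```

Run:
```python
from h import *
w,c=snap('wrist','w_holder.png'); s=sense();print(s['t'],s['tcp_pos'],s['eef_rot'],s['joints'])
print(proj(c,[[.463,-.257,.045]]))
```

```text
0.2 [ 0.12795892 -0.53472361  0.2183172 ] [-3.14092900e+00 -7.99919509e-05  2.34774322e-01] [-1.42060026e+00  3.51060227e-01  1.65211011e+00  2.60304338e-05
  1.13909035e+00 -8.45891773e-02]
[[  81.43127014 -195.90151351]]
```

View pics/w_holder.png

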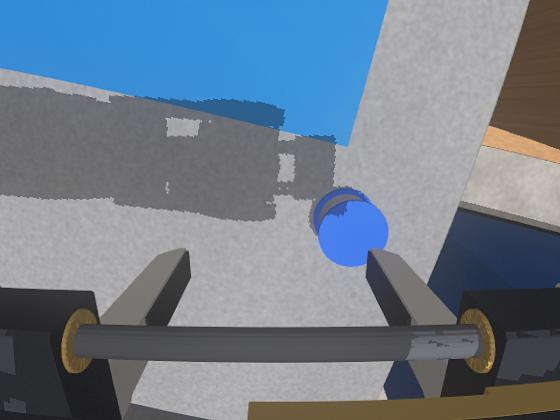

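The move was refused (every row seems to need all four fields), so this picture shows only the bench corner, with the fingers at (180,260) and (375,260). I'll retry with complete rows.

Emit:
{"fn": "play_rows", "kwargs": {
  "moves": [
    {"x": 0.05, "y": -0.02, "z": -0.03, "spin": 0},
    {"x": 0.35, "y": -0.175, "z": -0.032, "spin": 0},
    {"x": 0.35, "y": -0.175, "z": -0.032, "spin": 0},
    {"x": 0.35, "y": -0.175, "z": -0.032, "spin": 0},
    {"x": 0.35, "y": -0.175, "z": -0.032, "spin": 0},
    {"x": 0.35, "y": -0.175, "z": -0.032, "spin": 0},
    {"x": 0.35, "y": -0.175, "z": -0.032, "spin": 0},
    {"x": 0.35, "y": -0.175, "z": -0.032, "spin": 0}
  ]
}}

```text
t: 1.0
tcp_pos: [0.429, -0.2815, 0.2507]
eef_rot: [3.141, -0.0, 0.235]
contact_force: [0.4, -1.3, -0.2]
grip_width: 1.0
gripper_force: 0.0
```

Emit:
{"fn": "play_rows", "kwargs": {
  "moves": [
    {"x": 0, "y": 0, "z": 0, "spin": 0},
    {"x": 0, "y": 0, "z": 0, "spin": 0}
  ]
}}

```text
t: 1.2
tcp_pos: [0.428, -0.2826, 0.2504]
eef_rot: [-3.141, 0.001, 0.237]
contact_force: [0.8, -0.3, -0.2]
grip_width: 1.0
gripper_force: 0.0
```

Run:
```python
from h import *
w,c=snap('wrist','w_holder.png'); s=sense();print(s['t'],s['tcp_pos'],s['eef_rot'],s['joints'])
print(proj(c,[[.463,-.257,.045]]))
```

```text
1.25 [ 0.42737449 -0.28336197  0.2504375 ] [-3.14138993e+00  4.62340016e-04  2.35330552e-01] [-6.76156306e-01  2.50262863e-01  1.70728693e+00 -2.60454512e-04
  1.18448632e+00  6.59407701e-01]
[[262.3043687  142.46312115]]
```

View it.

View pics/w_holder.png

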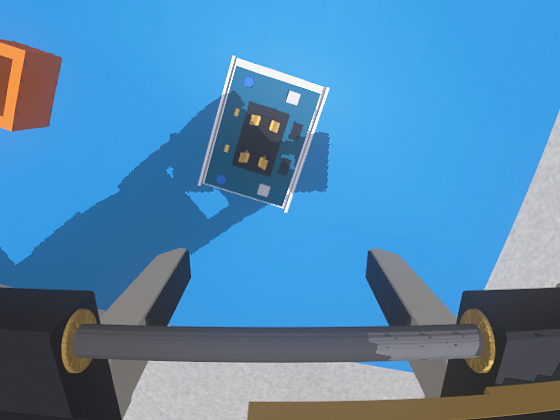

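Emit:
{"fn": "play_rows", "kwargs": {
  "moves": [
    {"x": 0.07, "y": -0.265, "z": 0, "spin": 0},
    {"x": 0.07, "y": -0.265, "z": 0, "spin": 0},
    {"x": 0.07, "y": -0.265, "z": 0, "spin": 0},
    {"x": 0.07, "y": -0.265, "z": 0, "spin": 0},
    {"x": 0.07, "y": -0.265, "z": 0, "spin": 0},
    {"x": 0.07, "y": -0.265, "z": 0, "spin": 0},
    {"x": 0.07, "y": -0.265, "z": 0, "spin": 0},
    {"x": 0.07, "y": -0.265, "z": 0, "spin": 0}
  ]
}}

```text
t: 2.05
tcp_pos: [0.4339, -0.0102, 0.2507]
eef_rot: [3.141, 0.0, 0.234]
contact_force: [-0.5, 0.4, -0.0]
grip_width: 1.0
gripper_force: 0.0
```

Run:
```python
from h import *
w,c=snap('wrist','w_sp.png'); s=sense();print(s['t'],s['tcp_pos'],s['eef_rot'],s['joints'])
print(proj(c,[[.465,.024,.066]]))
```

```text
2.1 [ 0.43395412 -0.01051476  0.25061709] [3.14133407e+00 1.53059771e-04 2.33466795e-01] [-1.31363600e-01  9.92987907e-02  1.89083266e+00 -3.24266922e-04
  1.15151195e+00  1.20609793e+00]
[[251.9848125  146.73958646]]
```

View pics/w_sp.png

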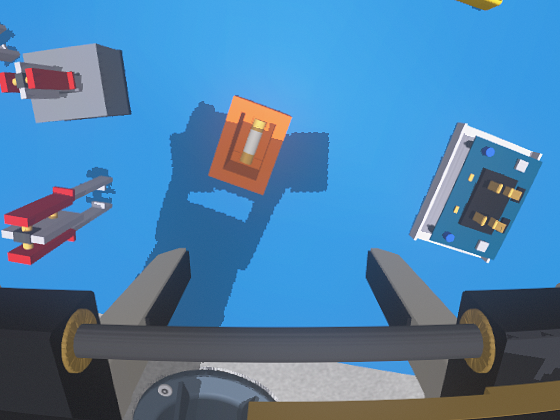

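The holder view shows four brass clips at (255,120), (274,126), (243,157) and (263,163). The spares view shows the white fuse at (255,138) in the pocket, and the loose and stand tongs at the left. Before going to the stand I'll triangulate the tongs' top heights.

```bash
cat >> h.py <<'E'
def tri(obs):
    A=np.zeros((3,3));b=np.zeros(3)
    for c,uv in obs:
        o,d=ray(c,[uv]);d=d[0]/np.linalg.norm(d[0]);P=np.eye(3)-np.outer(d,d);A+=P;b+=P@o
    p=np.linalg.solve(A,b); return p,[np.linalg.norm(proj(c,[p])[0]-uv) for c,uv in obs]
E
python3 - <<'E'
from h import *
_,t=load('top.png');_,s=load('scene.png');_,w=load('w_sp.png');_,h=load('w_holder.png')
# crop->full: top = crop*0.35+(85,205); scene=(crop-400)*.425+(330,140)
print('l2',tri([(t,(85+.35*265,205+.35*339)),(w,(8,236))]))   # plate left end
print('l1',tri([(t,(85+.35*75,205+.35*73)),(s,(330+.425*285,140+.425*205))]))
print('fuse',onz(w,[(255,138)],.013),'seat? clips',[onz(h,[u],.057) for u in [(255,120),(274,126),(243,157),(263,163)]])
E
```

```text
l2 (array([0.359176  , 0.20709834, 0.15798413]), [np.float64(0.1508836392076653), np.float64(0.3049826977326742)])
l1 (array([0.51402666, 0.33560905, 0.1502014 ]), [np.float64(3.906096135344544), np.float64(4.559978279465111)])
fuse [[0.4684477  0.02504386 0.013     ]] seat? clips [array([[ 0.48460046, -0.24505124,  0.057     ]]), array([[ 0.48325563, -0.26499668,  0.057     ]]), array([[ 0.44522259, -0.2411245 ,  0.057     ]]), array([[ 0.44392719, -0.26261671,  0.057     ]])]
```

Emit:
{"fn": "play_rows", "kwargs": {
  "moves": [
    {"x": 0.055, "y": -0.215, "z": -0.02, "spin": -0.03},
    {"x": 0.055, "y": -0.215, "z": -0.02, "spin": -0.03},
    {"x": 0.055, "y": -0.215, "z": -0.02, "spin": -0.03},
    {"x": 0.055, "y": -0.215, "z": -0.02, "spin": -0.03},
    {"x": 0.055, "y": -0.215, "z": -0.02, "spin": -0.03},
    {"x": 0.055, "y": -0.215, "z": -0.02, "spin": -0.03},
    {"x": 0.055, "y": -0.215, "z": -0.02, "spin": -0.03}
  ]
}}

```text
t: 2.8
tcp_pos: [0.4379, 0.2113, 0.2703]
eef_rot: [3.141, 0.001, 0.264]
contact_force: [-1.0, -0.7, 0.0]
grip_width: 1.001
gripper_force: 0.0
```

Run:
```python
from h import *
w,c=snap('wrist','w_st.png'); s=sense();print(s['t'],s['tcp_pos'],s['eef_rot'],s['joints'])
```

```text
2.85 [0.43789759 0.21100823 0.27037183] [3.14121943e+00 6.02275312e-04 2.63110737e-01] [ 3.53409262e-01  1.80724380e-01  1.74456153e+00 -3.38358654e-04
  1.21694024e+00  1.66121209e+00]
```

View pics/w_st.png

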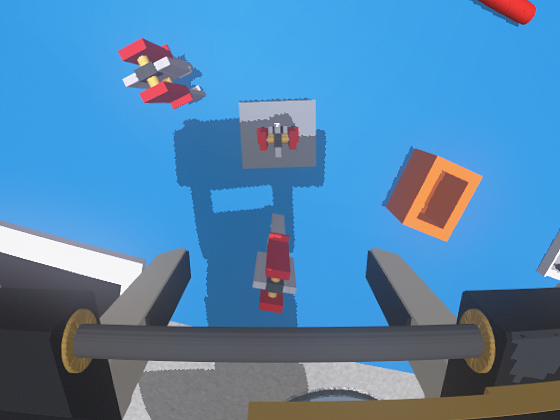

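The stand tongs are centred at (278,138), square to the image, with the stand top spanning (240,100)–(316,167). The loose tongs are at (160,72) and (275,262). I'll measure all the targets by masks.

```bash
cat > m.py <<'E'
from h import *
S,cs=load('w_st.png');P,cp=load('w_sp.png');H,ch=load('w_holder.png');T,ct=load('top.png')
def blobs(im,lo,hi,box,amin=15):
    x0,y0,x1,y1=box; hsv=cv2.cvtColor(im,cv2.COLOR_RGB2HSV); m=cv2.inRange(hsv,lo,hi)
    k=np.zeros_like(m);k[y0:y1,x0:x1]=m[y0:y1,x0:x1]
    n,l,st,ce=cv2.connectedComponentsWithStats(k); 
    return [(ce[i].round(1),st[i],cv2.minAreaRect(cv2.findContours((l==i).astype(np.uint8),cv2.RETR_EXTERNAL,cv2.CHAIN_APPROX_NONE)[0][0])) for i in range(1,n) if st[i][4]>=amin]
E
python3 - <<'E'
from m import *
print('l1',tri([(cs,(168,65)),(ct,(85+.35*90,205+.35*56))]),tri([(cs,(130,82)),(ct,(85+.35*40,205+.35*93))]))
print('red');[print(b) for b in blobs(S,(0,150,90),(6,255,255),(240,105,320,165))]
print('stand');[print(b) for b in blobs(S,(0,0,60),(179,60,255),(225,90,325,180),300)]
print('brassH');[print(b) for b in blobs(H,(15,100,110),(30,255,255),(230,105,290,180))]
print('brassP');[print(b) for b in blobs(P,(15,100,110),(30,255,255),(455,160,540,240))]
print('fuse');[print(b) for b in blobs(P,(15,100,110),(30,255,255),(215,100,285,190),6)]
[print(b) for b in blobs(P,(0,0,120),(179,70,255),(215,100,285,190),6)]
print('orange');[print(b) for b in blobs(P,(5,180,30),(18,255,255),(200,85,300,200),50)]
def up(im,b,f): x0,y0,x1,y1=b; return cv2.resize(im[y0:y1,x0:x1],(266,300),interpolation=cv2.INTER_CUBIC)
cv2.imwrite('pics/tri.png',np.hstack([up(S,(234,95,322,194),3),up(P,(205,90,293,189),3),up(H,(215,95,303,194),3)])[:,:,::-1])
E
```

```text
l1 (array([0.5224734 , 0.31517203, 0.16803946]), [np.float64(3.017283405514279), np.float64(1.3224417604669267)]) (array([0.50251466, 0.34582711, 0.1610105 ]), [np.float64(0.10335112778969298), np.float64(0.04501831105386685)])
red
stand
(array([277.8, 132.5]), array([ 239,  100,   77,   68, 4288], dtype=int32), ((277.5474853515625, 133.37767028808594), (66.20203399658203, 75.1622314453125), 88.02507019042969))
brassH
(array([236.4, 112.2]), array([235, 109,   4,   7,  20], dtype=int32), ((236.35296630859375, 112.08824920654297), (2.6678919792175293, 6.305926322937012), 14.03624439239502))
(array([255.2, 119.5]), array([250, 114,  11,  12,  90], dtype=int32), ((254.9499969482422, 119.65000915527344), (9.17060375213623, 10.11928653717041), 18.43494987487793))
(array([273.9, 126. ]), array([269, 120,  11,  13,  94], dtype=int32), ((274.0, 126.00000762939453), (8.854376792907715, 10.75174331665039), 18.43494987487793))
(array([243.8, 156.9]), array([239, 151,  11,  12,  84], dtype=int32), ((243.85000610351562, 156.45001220703125), (8.221921920776367, 11.700427055358887), 18.434947967529
[... 1213 characters left out ...]
([258.2, 125.2]), array([252, 119,  14,  13, 122], dtype=int32), ((258.20001220703125, 125.4000015258789), (11.384199142456055, 10.75174331665039), 18.43494987487793))
(array([246.3, 158. ]), array([240, 152,  13,  13, 109], dtype=int32), ((246.25343322753906, 158.1575469970703), (10.88482666015625, 9.948498725891113), 20.556045532226562))
(array([252. , 141.7]), array([243, 129,  19,  26, 289], dtype=int32), ((251.9635009765625, 141.85035705566406), (11.961006164550781, 24.178321838378906), 19.98310661315918))
(array([216.9, 145.5]), array([215, 139,   5,  14,  14], dtype=int32), ((216.85000610351562, 145.45001220703125), (0.6324553489685059, 13.597793579101562), 18.434947967529297))
orange
```

View pics/tri.png

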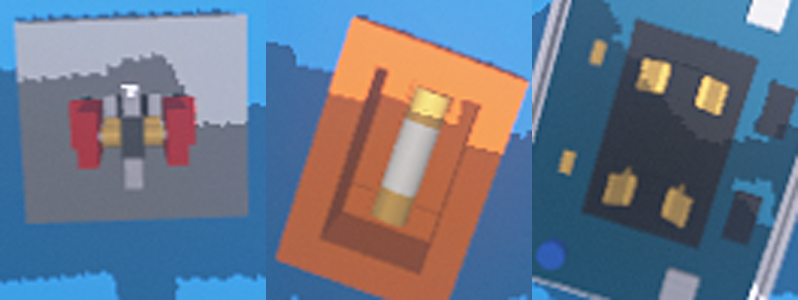

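The enlarged crops show the tongs' centre at about (278,138) in the stand view, the fuse cap centroids at (258,125) and (246,158), and the four clips clearly. Now I'll compute the poses.

Run:
```python
from m import *
def yaw(d): return np.arctan2(d[1],d[0])
q=onz(cs,[(239,102.3),(315.1,100),(315.7,166.8),(242.3,168.1)],.06); print('stand c',q.mean(0),'yaw x',yaw(q[0]+q[1]-q[2]-q[3]),yaw(q[0]-q[1]+q[3]-q[2])-np.pi/2, np.linalg.norm(q[0]-q[1]),np.linalg.norm(q[0]-q[3]))
print('tongs',onz(cs,[(278,138.4)],.13), 'handles',onz(cs,[(234+70/3.02,95+100/3.02),(234+196/3.02,95+97/3.02)],.13))
f=onz(cp,[(258.2,125.2),(246.3,158.0)],.017); print('fuse',f.mean(0),yaw(f[0]-f[1]),np.linalg.norm(f[0]-f[1]))
# orange outer corners of top (crop2)
o=lambda x,y:(205+(x-266)/3.02,90+y/3.03)
q=onz(cp,[o(356,15),o(528,80),o(455,300),o(277,260)],.066);print('orange',q.mean(0),yaw(q[0]+q[1]-q[2]-q[3]),np.linalg.norm(q[0]-q[1]),np.linalg.norm(q[0]-q[3]))
for a,b in [((273.9,126),(514.4,193.8)),((262.2,162.8),(498.5,226)),((255.2,119.5),(499,188.1)),((243.8,156.9),(483.3,220.7))]: print('clip',tri([(ch,a),(cp,b)]))
for z in (.05,.055,.06):
  h=onz(ch,[(255.2,119.5),(273.9,126),(243.8,156.9),(262.2,162.8)],z);print('holder',z,h.mean(0),yaw(h[0]+h[1]-h[2]-h[3]),np.linalg.norm(h[0]-h[1]),np.linalg.norm(h[0]-h[2]))
t=blobs(T,(12,90,90),(32,255,255),(420,235,452,285),3);print([ (b[0],b[1][4]) for b in t])
for z in (.05,.055): print(onz(ct,[b[0] for b in t],z))
```

```text
stand c [0.48369929 0.22364325 0.06      ] yaw x 0.29296781755728957 0.28643087336656614 0.0791480198089106 0.06945733579997929
tongs [[0.48672426 0.22459386 0.13      ]] handles [[0.49057684 0.24420061 0.13      ]
 [0.50072529 0.20973468 0.13      ]]
fuse [0.46398298 0.02709534 0.017     ] -0.13364637461969386 0.039619860632585505
orange [0.46627274 0.02586636 0.066     ] -0.10434827411939299 0.05881022898626363 0.08477373148210263
clip (array([ 0.48349784, -0.26487479,  0.062362  ]), [np.float64(0.07517211070783573), np.float64(0.06813991935300225)])
clip (array([ 0.44462152, -0.26178238,  0.0625301 ]), [np.float64(0.2627921500573366), np.float64(0.23933257643985523)])
clip (array([ 0.48512589, -0.24533478,  0.06096666]), [np.float64(0.2374032711484389), np.float64(0.21685720505145528)])
clip (array([ 0.4460308 , -0.24216065,  0.06134057]), [np.float64(0.2086561953928783), np.float64(0.19133894121354278)])
holder 0.05 [ 0.46364455 -0.25323285  0.05      ] -0.08050921882176773 0.020236720972957402 0.0405183128822717
holder 0.055 [ 0.46422229 -0.25337173  0.055     ] -0.0805092188217673 0.01996058677412901 0.03996543221150612
holder 0.06 [ 0.46480003 -0.25351061  0.06      ] -0.08050921882176809 0.019684452575300677 0.039412551540740595
[(array([434., 248.]), np.int32(17)), (array([443.8, 248.6]), np.int32(23)), (array([433.5, 269. ]), np.int32(20)), (array([443.9, 270. ]), np.int32(26))]
[[ 0.48549054 -0.24918106  0.05      ]
 [ 0.48395335 -0.2679246   0.05      ]
 [ 0.44613777 -0.24601217  0.05      ]
 [ 0.44379743 -0.26574693  0.05      ]]
[[ 0.48511689 -0.24773352  0.055     ]
 [ 0.48358816 -0.26637394  0.055     ]
 [ 0.44598061 -0.24458206  0.055     ]
 [ 0.44365315 -0.26420825  0.055     ]]
```

Emit:
{"fn": "play_rows", "kwargs": {
  "moves": [
    {"x": 0.049, "y": 0, "z": 0, "spin": -0.026},
    {"x": 0.049, "y": 0, "z": 0.04, "spin": -0.026},
    {"x": 0.049, "y": 0, "z": 0.08, "spin": -0.026},
    {"x": 0.049, "y": 0, "z": 0.11, "spin": -0.026},
    {"x": 0.049, "y": 0, "z": 0.11, "spin": -0.026}
  ],
  "hand": 0.6,
  "newtons": 4
}}

```text
t: 3.35
tcp_pos: [0.4833, 0.2229, 0.1573]
eef_rot: [3.141, 0.007, 0.288]
contact_force: [-0.3, -0.9, 0.9]
grip_width: 0.628
gripper_force: 0.0
```

Run:
```python
from m import *
w,c=snap('wrist','w_close.png'); s=sense();print(s['t'],s['tcp_pos'],s['eef_rot'],s['joints'],s['grip_width'])
hsv=cv2.cvtColor(w,cv2.COLOR_RGB2HSV);m=((hsv[...,0]<8)|(hsv[...,0]>172))&(hsv[...,1]>140)&(hsv[...,2]>60)
n,l,st,ce=cv2.connectedComponentsWithStats(m.astype(np.uint8));print([(st[i],ce[i].round(1)) for i in range(1,n) if st[i][4]>80])
print(proj(c,[[.484,.224,.13],[.484,.224,.06]]))
print(proj(c,[np.array(s['tcp_pos'])+[0,0,.04]]))
```

```text
3.4 [0.48459061 0.22366847 0.15986478] [3.14125830e+00 3.09416095e-03 2.88734691e-01] [ 3.45274781e-01  3.93054282e-01  1.75035134e+00 -1.88756906e-04
  1.00129515e+00  1.62743793e+00] 0.6096645347100113
[(array([530,   0,  30,  42, 787], dtype=int32), array([547.8,  17.9])), (array([101,  90,  22,   9,  85], dtype=int32), array([113.9,  94.7])), (array([ 26, 100,  43,  33, 701], dtype=int32), array([ 47.4, 116. ])), (array([128, 159,  29,  20, 248], dtype=int32), array([142.3, 168.3])), (array([ 62, 168,  39,  28, 433], dtype=int32), array([ 78.9, 182.2])), (array([249, 202,  14,  50, 564], dtype=int32), array([255.1, 224.5])), (array([291, 202,  14,  49, 526], dtype=int32), array([297.9, 224. ])), (array([478, 260,  37,  32, 422], dtype=int32), array([498.4, 273.3])), (array([438, 262,  33,  28, 203], dtype=int32), array([454.8, 274.5])), (array([ 257,  363,   32,   39, 1169], dtype=int32), array([272.9, 382.5]))]
[[277.10961171 241.10106245]
 [277.18672411 206.72911159]]
[[278.15615271 306.20763844]]
```

View pics/w_close.png

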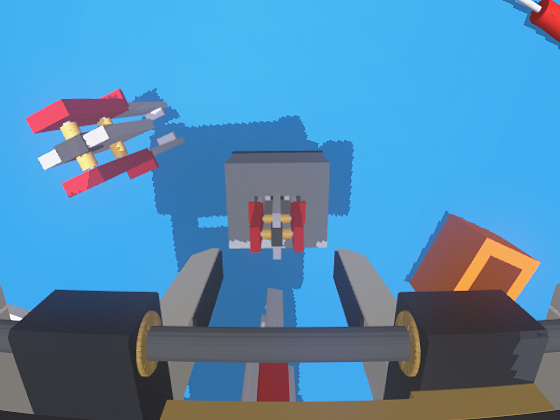

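The tongs sit centred between the fingers at (277,228), with the loose tongs clear at (100,140). I'll descend and grip lightly, so the jaws stay open.

Emit:
{"fn": "play_rows", "kwargs": {
  "moves": [
    {"x": 0, "y": 0, "z": 0.03, "spin": 0},
    {"x": 0, "y": 0, "z": 0.055, "spin": 0},
    {"x": 0, "y": 0, "z": 0.068, "spin": 0},
    {"x": 0, "y": 0, "z": 0.068, "spin": 0}
  ]
}}

```text
t: 3.8
tcp_pos: [0.4851, 0.2249, 0.0928]
eef_rot: [3.142, 0.001, 0.29]
contact_force: [-0.1, 0.7, 0.5]
grip_width: 0.601
gripper_force: 0.0
```

Emit:
{"fn": "play_rows", "kwargs": {
  "moves": [
    {"x": 0, "y": 0, "z": 0, "spin": 0},
    {"x": 0, "y": 0, "z": 0, "spin": 0},
    {"x": 0, "y": 0, "z": 0, "spin": 0},
    {"x": 0, "y": 0, "z": 0, "spin": 0},
    {"x": 0, "y": 0, "z": 0, "spin": 0},
    {"x": 0, "y": 0, "z": 0, "spin": 0}
  ],
  "hand": 0,
  "newtons": 4
}}

```text
t: 4.4
tcp_pos: [0.4853, 0.2256, 0.0932]
eef_rot: [3.142, -0.001, 0.291]
contact_force: [-0.6, -0.7, 6.0]
grip_width: 0.321
gripper_force: 4.0
```

Emit:
{"fn": "play_rows", "kwargs": {
  "moves": [
    {"x": 0, "y": 0, "z": -0.005, "spin": 0},
    {"x": 0, "y": 0, "z": -0.01, "spin": 0},
    {"x": 0, "y": 0, "z": -0.01, "spin": 0}
  ]
}}

```text
t: 4.7
tcp_pos: [0.485, 0.2256, 0.1033]
eef_rot: [-3.141, -0.001, 0.291]
contact_force: [0.3, -1.0, -2.5]
grip_width: 0.345
gripper_force: 4.0
```

Emit:
{"fn": "play_rows", "kwargs": {
  "moves": [
    {"x": 0, "y": 0, "z": -0.02, "spin": 0},
    {"x": 0, "y": 0, "z": -0.045, "spin": 0},
    {"x": 0, "y": 0, "z": -0.07, "spin": 0},
    {"x": 0, "y": 0, "z": -0.09, "spin": 0},
    {"x": 0, "y": 0, "z": -0.09, "spin": 0}
  ]
}}

```text
t: 5.2
tcp_pos: [0.4859, 0.2259, 0.1948]
eef_rot: [-3.141, -0.004, 0.291]
contact_force: [-0.3, -0.2, -3.3]
grip_width: 0.343
gripper_force: 4.0
```

Run:
```python
from m import *
w,c=snap('wrist','w_held.png'); s=sense();print(s['t'],s['tcp_pos'],s['eef_rot'],s['grip_width'],s['contact_force'])
hsv=cv2.cvtColor(w,cv2.COLOR_RGB2HSV);m=((hsv[...,0]<8)|(hsv[...,0]>172))&(hsv[...,1]>140)&(hsv[...,2]>60)
n,l,st,ce=cv2.connectedComponentsWithStats(m.astype(np.uint8));print([(st[i],ce[i].round(1)) for i in range(1,n) if st[i][4]>80])
p=np.array(s['tcp_pos']);Rm=R.from_euler('xyz',s['eef_rot']).as_matrix()
for dz in (.012,.008,.016): print(proj(c,[p+Rm@[dx,y,z] for dx in(-.008,.008) for y in(-.016,.016) for z in (dz-.052+.003,)]).round(1).tolist())
```

```text
5.25 [0.48513291 0.2256197  0.19305468] [-3.14144542e+00 -1.70024576e-03  2.90842453e-01] 0.34091097086314637 [-0.0332088   0.06785862 -2.40816868]
[(array([ 506,   15,   54,   54, 1508], dtype=int32), array([536.1,  38.7])), (array([ 76, 105,  36,  27, 475], dtype=int32), array([ 93.6, 118.6])), (array([151, 157,  26,  17, 185], dtype=int32), array([163.4, 164.7])), (array([ 240,  238,   20,   80, 1162], dtype=int32), array([249.2, 277.3])), (array([300, 238,  15,  13, 100], dtype=int32), array([309.6, 242.5])), (array([297, 240,  19,  78, 896], dtype=int32), array([306.6, 284.7])), (array([446, 261,  33,  44, 690], dtype=int32), array([463.6, 280.8])), (array([265, 315,  25,  12, 117], dtype=int32), array([276.1, 322.2])), (array([261, 363,  30,  30, 795], dtype=int32), array([275.9, 376.6]))]
[[242.3, 316.4], [315.6, 316.3], [241.0, 283.9], [316.9, 283.8]]
[[241.4, 321.8], [316.5, 321.7], [240.0, 288.7], [317.9, 288.6]]
[[243.2, 311.2], [314.7, 311.1], [241.9, 279.3], [315.9, 279.3]]
```

View pics/w_held.png

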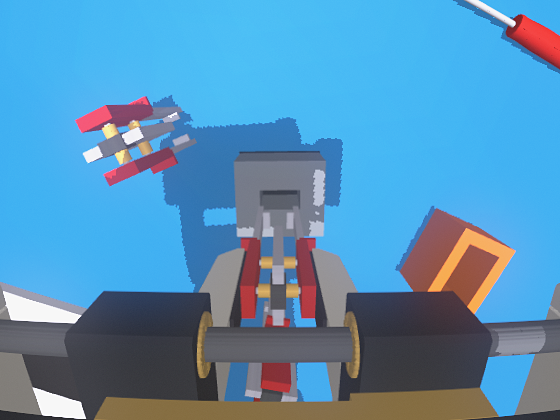

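The tongs hang upright and central between the pads (handles at 240–260 and 297–316), and the slot is empty at (280,200). Next I'll go over the pocket.

Emit:
{"fn": "play_rows", "kwargs": {
  "moves": [
    {"x": -0.008, "y": 0.02, "z": 0, "spin": 0.05},
    {"x": -0.02, "y": 0.05, "z": 0, "spin": 0.13},
    {"x": -0.034, "y": 0.08, "z": 0, "spin": 0.21},
    {"x": -0.048, "y": 0.115, "z": 0, "spin": 0.29},
    {"x": -0.062, "y": 0.15, "z": 0, "spin": 0.35},
    {"x": -0.073, "y": 0.175, "z": 0, "spin": 0.39},
    {"x": -0.0775, "y": 0.1845, "z": 0, "spin": 0.411},
    {"x": -0.0775, "y": 0.1845, "z": 0, "spin": 0.411}
  ]
}}

```text
t: 6.05
tcp_pos: [0.463, 0.0258, 0.1917]
eef_rot: [3.142, 0.002, -0.122]
contact_force: [0.5, 0.8, -1.4]
grip_width: 0.345
gripper_force: 4.0
```

Emit:
{"fn": "play_rows", "kwargs": {
  "moves": [
    {"x": 0, "y": 0, "z": 0, "spin": 0},
    {"x": 0, "y": 0, "z": 0.01, "spin": 0},
    {"x": 0, "y": 0, "z": 0.01, "spin": 0}
  ]
}}

```text
t: 6.35
tcp_pos: [0.4628, 0.0274, 0.1812]
eef_rot: [3.142, 0.002, -0.119]
contact_force: [-0.4, -0.2, -1.4]
grip_width: 0.341
gripper_force: 4.0
```

Run:
```python
from m import *
w,c=snap('wrist','w_pk.png'); s=sense();print(s['t'],s['tcp_pos'],s['eef_rot'],s['grip_width'],s['contact_force'])
Rm=R.from_euler('xyz',s['eef_rot']).as_matrix();p=np.array(s['tcp_pos'])
for n,lo,hi in (('or',(5,150,60),(18,255,255)),('brass',(19,90,90),(32,255,255)),('white',(0,0,120),(179,60,255)),('dark or',(5,150,20),(18,255,255))):
  print(n,[(b[0],b[1].tolist()) for b in blobs(w,lo,hi,(190,90,370,300),40)])
print('tips',proj(c,[p+Rm@[x,y,.088] for x in(-.006,.006) for y in(-.015,-.011,.011,.015)]).round(0).tolist())
y=-.105;A=np.array([[np.cos(y),-np.sin(y)],[np.sin(y),np.cos(y)]])
q=[[*(A@[a*.042,b*.03]+[.4663,.0259]),.066] for a,b in((1,1),(1,-1),(-1,-1),(-1,1))]; print('block pred',proj(c,q).round(0).tolist())
q=[[*(A@[a*.03,b*.018]+[.4663,.0259]),.066] for a,b in((1,1),(1,-1),(-1,-1),(-1,1))]; print('pocket pred',proj(c,q).round(0).tolist())
# edges along rows: orange-bright mask profile
hsv=cv2.cvtColor(w,cv2.COLOR_RGB2HSV);m=(hsv[...,0]>4)&(hsv[...,0]<19)&(hsv[...,1]>130)
for r in range(120,260,12):
  x=np.flatnonzero(m[r]);x=x[(x>150)&(x<420)]
  if len(x): print(r,x.min(),x.max(),len(x))
```

```text
6.4 [0.4630355  0.02721671 0.18170547] [ 3.14150063e+00  1.73512616e-03 -1.18877514e-01] 0.33819025092690636 [ 0.64561919  0.384328   -1.47754405]
or [(array([248.8, 201.5]), [242, 165, 15, 73, 845]), (array([275.5, 198.7]), [260, 165, 36, 82, 1119]), (array([306.2, 206.3]), [299, 175, 15, 62, 652]), (array([288.7, 240.2]), [284, 234, 11, 13, 136])]
brass [(array([276.2, 207.5]), [272, 202, 10, 11, 44]), (array([266.7, 262.3]), [262, 257, 10, 11, 80]), (array([289.5, 263.6]), [285, 259, 10, 9, 56]), (array([263.8, 290.3]), [258, 284, 12, 13, 138]), (array([291.7, 291. ]), [287, 284, 11, 13, 85])]
white [(array([277.5, 187.3]), [271, 174, 14, 28, 387]), (array([261., 222.]), [253, 206, 17, 34, 344]), (array([294.3, 221.8]), [286, 206, 18, 33, 345]), (array([278.2, 256.4]), [261, 226, 37, 58, 706]), (array([223.6, 275.4]), [199, 248, 46, 52, 1422]), (array([332. , 275.7]), [312, 248, 46, 52, 1427])]
dark or [(array([248.8, 201.5]), [242, 165, 15, 73, 845]), (array([275.5, 198.7]), [260, 165, 36, 82, 1119]), (array([306.2, 206.3]), [299, 175, 15, 62, 652]), (array([288.7, 240.2]), [284, 234, 11, 13, 136])]
tips [[259.0, 220.0], [264.0, 220.0], [292.0, 220.0], [298.0, 220.0], [258.0, 205.0], [264.0, 205.0], [293.0, 205.0], [298.0, 205.0]]
block pred [[241.0, 148.0], [316.0, 147.0], [314.0, 244.0], [245.0, 245.0]]
pocket pred [[256.0, 163.0], [301.0, 162.0], [301.0, 231.0], [259.0, 232.0]]
156 242 314 73
168 242 313 49
180 242 313 50
192 242 313 52
204 243 312 59
216 243 312 40
228 244 311 23
240 262 294 22
```

Run:
```python
from m import *
w,c=load('w_pk.png')
print(onz(c,[(278,188),(278,174),(278,202)],.019))
```

```text
[[0.46359018 0.02717287 0.019     ]
 [0.4772336  0.02553477 0.019     ]
 [0.44963186 0.02884872 0.019     ]]
```

Emit:
{"fn": "play_rows", "kwargs": {
  "moves": [
    {"x": 0, "y": 0, "z": 0.015, "spin": 0},
    {"x": 0, "y": 0, "z": 0.03, "spin": 0},
    {"x": 0, "y": 0, "z": 0.035, "spin": 0},
    {"x": 0, "y": 0, "z": 0.035, "spin": 0}
  ]
}}

```text
t: 6.8
tcp_pos: [0.4632, 0.0268, 0.1472]
eef_rot: [3.142, 0.001, -0.12]
contact_force: [-0.2, 0.9, -1.9]
grip_width: 0.342
gripper_force: 4.0
```

Emit:
{"fn": "play_rows", "kwargs": {
  "moves": [
    {"x": 0, "y": 0, "z": 0.015, "spin": 0},
    {"x": 0, "y": 0, "z": 0.03, "spin": 0},
    {"x": 0, "y": 0, "z": 0.042, "spin": 0},
    {"x": 0, "y": 0, "z": 0.048, "spin": 0},
    {"x": 0, "y": 0, "z": 0.048, "spin": 0}
  ]
}}

```text
t: 7.3
tcp_pos: [0.4634, 0.0265, 0.0993]
eef_rot: [3.142, 0.001, -0.12]
contact_force: [-0.6, -0.4, -1.6]
grip_width: 0.341
gripper_force: 4.0
```

Emit:
{"fn": "play_rows", "kwargs": {
  "moves": [
    {"x": 0, "y": 0, "z": 0.002, "spin": 0},
    {"x": 0, "y": 0, "z": 0.004, "spin": 0},
    {"x": 0, "y": 0, "z": 0.004, "spin": 0}
  ]
}}

```text
t: 7.6
tcp_pos: [0.4636, 0.0265, 0.0958]
eef_rot: [-3.142, -0.0, -0.12]
contact_force: [0.0, 0.4, -2.6]
grip_width: 0.339
gripper_force: 4.0
```

Emit:
{"fn": "play_rows", "kwargs": {
  "moves": [
    {"x": 0, "y": 0, "z": 0.002, "spin": 0},
    {"x": 0, "y": 0, "z": 0.002, "spin": 0},
    {"x": 0, "y": 0, "z": 0.002, "spin": 0}
  ]
}}

```text
t: 7.9
tcp_pos: [0.4638, 0.0265, 0.0938]
eef_rot: [-3.142, -0.001, -0.12]
contact_force: [0.3, 0.3, 0.6]
grip_width: 0.343
gripper_force: 4.0
```

Emit:
{"fn": "play_rows", "kwargs": {
  "moves": [
    {"x": 0, "y": 0, "z": 0.0015, "spin": 0},
    {"x": 0, "y": 0, "z": 0.0015, "spin": 0},
    {"x": 0, "y": 0, "z": 0.0015, "spin": 0}
  ]
}}

```text
t: 8.2
tcp_pos: [0.4639, 0.0265, 0.0924]
eef_rot: [-3.142, -0.001, -0.12]
contact_force: [-0.2, -0.7, 4.3]
grip_width: 0.339
gripper_force: 4.0
```

Tips touched at TCP z 0.094, so the TCP is 88 mm above the tips. I'll open slightly, lower onto the finger stops and feel for contact.

Emit:
{"fn": "play_rows", "kwargs": {
  "moves": [
    {"x": 0, "y": 0, "z": -0.001, "spin": 0},
    {"x": 0, "y": 0, "z": -0.001, "spin": 0},
    {"x": 0, "y": 0, "z": 0.004, "spin": 0},
    {"x": 0, "y": 0, "z": 0.009, "spin": 0},
    {"x": 0, "y": 0, "z": 0.009, "spin": 0}
  ],
  "hand": 0.38
}}

```text
t: 8.7
tcp_pos: [0.4629, 0.0265, 0.0822]
eef_rot: [3.141, 0.002, -0.12]
contact_force: [-0.4, 0.8, 0.7]
grip_width: 0.378
gripper_force: 0.0
```

Emit:
{"fn": "play_rows", "kwargs": {
  "moves": [
    {"x": 0, "y": 0, "z": 0.0015, "spin": 0},
    {"x": 0, "y": 0, "z": 0.0015, "spin": 0},
    {"x": 0, "y": 0, "z": 0.0015, "spin": 0}
  ]
}}

```text
t: 9.0
tcp_pos: [0.4635, 0.0265, 0.0817]
eef_rot: [-3.142, -0.0, -0.12]
contact_force: [0.1, 0.6, 0.1]
grip_width: 0.387
gripper_force: 0.0
```

Emit:
{"fn": "play_rows", "kwargs": {
  "moves": [
    {"x": 0, "y": 0, "z": 0.001, "spin": 0},
    {"x": 0, "y": 0, "z": 0.001, "spin": 0},
    {"x": 0, "y": 0, "z": 0.001, "spin": 0}
  ]
}}

```text
t: 9.3
tcp_pos: [0.4635, 0.0265, 0.0807]
eef_rot: [-3.142, -0.0, -0.12]
contact_force: [-0.2, -0.1, -0.9]
grip_width: 0.38
gripper_force: 0.0
```

Emit:
{"fn": "play_rows", "kwargs": {
  "moves": [
    {"x": 0, "y": 0, "z": 0.001, "spin": 0},
    {"x": 0, "y": 0, "z": 0.001, "spin": 0},
    {"x": 0, "y": 0, "z": 0.001, "spin": 0}
  ]
}}

```text
t: 9.6
tcp_pos: [0.4635, 0.0265, 0.0796]
eef_rot: [3.142, 0.0, -0.12]
contact_force: [0.7, -0.3, 0.5]
grip_width: 0.382
gripper_force: 0.0
```

Emit:
{"fn": "play_rows", "kwargs": {
  "moves": [
    {"x": 0, "y": 0, "z": 0, "spin": 0},
    {"x": 0, "y": 0, "z": 0, "spin": 0},
    {"x": 0, "y": 0, "z": 0, "spin": 0},
    {"x": 0, "y": 0, "z": 0, "spin": 0},
    {"x": 0, "y": 0, "z": 0, "spin": 0}
  ],
  "hand": 0,
  "newtons": 8
}}

```text
t: 10.1
tcp_pos: [0.4635, 0.0265, 0.0796]
eef_rot: [-3.142, 0.0, -0.12]
contact_force: [-0.6, 1.0, 0.5]
grip_width: 0.255
gripper_force: 8.0
```

Emit:
{"fn": "play_rows", "kwargs": {
  "moves": [
    {"x": 0, "y": 0, "z": 0, "spin": 0},
    {"x": 0, "y": 0, "z": 0, "spin": 0},
    {"x": 0, "y": 0, "z": 0, "spin": 0}
  ],
  "newtons": 19
}}

```text
t: 10.4
tcp_pos: [0.4635, 0.0265, 0.0797]
eef_rot: [-3.142, -0.0, -0.12]
contact_force: [-0.3, -0.2, 1.1]
grip_width: 0.245
gripper_force: 19.0
```

Emit:
{"fn": "play_rows", "kwargs": {
  "moves": [
    {"x": 0, "y": 0, "z": -0.005, "spin": 0},
    {"x": 0, "y": 0, "z": -0.02, "spin": 0},
    {"x": 0, "y": 0, "z": -0.04, "spin": 0},
    {"x": 0, "y": 0, "z": -0.06, "spin": 0},
    {"x": 0, "y": 0, "z": -0.08, "spin": 0},
    {"x": 0, "y": 0, "z": -0.095, "spin": 0},
    {"x": 0, "y": 0, "z": -0.1, "spin": 0},
    {"x": 0, "y": 0, "z": -0.1, "spin": 0}
  ]
}}

```text
t: 11.2
tcp_pos: [0.4636, 0.0265, 0.18]
eef_rot: [-3.142, -0.001, -0.12]
contact_force: [0.1, 0.4, -2.0]
grip_width: 0.245
gripper_force: 19.0
```

Emit:
{"fn": "play_rows", "kwargs": {
  "moves": [
    {"x": 0, "y": 0, "z": 0, "spin": 0},
    {"x": 0, "y": 0, "z": 0, "spin": 0}
  ]
}}

```text
t: 11.4
tcp_pos: [0.4631, 0.0265, 0.1788]
eef_rot: [3.142, 0.001, -0.12]
contact_force: [-0.3, 0.6, -2.2]
grip_width: 0.244
gripper_force: 19.0
```

Run:
```python
from m import *
w,c=snap('wrist','w_f.png'); s=sense();print(s['t'],s['tcp_pos'],s['eef_rot'],s['grip_width'],s['contact_force'])
Rm=R.from_euler('xyz',s['eef_rot']).as_matrix();p=np.array(s['tcp_pos'])
for n,lo,hi in (('brass',(17,90,90),(34,255,255)),('white',(0,0,150),(179,60,255))):
  print(n,[(b[0],b[1].tolist(),np.round(b[2][2])) for b in blobs(w,lo,hi,(190,90,370,300),30)])
print('tips',proj(c,[p+Rm@[x,y,.0737] for x in(-.006,.006) for y in(-.011,-.007,.007,.011)]).round(0).tolist())
print('caps pred (centre, top)',proj(c,[p+Rm@[x,0,z] for z in (.0667,.0597) for x in(-.0255,-.018,0,.018,.0255)]).round(0).tolist())
```

```text
11.45 [0.4631281  0.02649764 0.17891923] [ 3.14147884e+00  1.36883464e-03 -1.20211709e-01] 0.24164347426816732 [ 1.18757107 -0.54552639 -2.2470271 ]
brass [(array([277.9, 194.3]), [269, 184, 19, 21, 374], np.float64(90.0)), (array([270.5, 248.6]), [269, 241, 4, 16, 57], np.float64(0.0)), (array([285. , 248.8]), [283, 242, 5, 15, 45], np.float64(86.0)), (array([268.6, 274.6]), [266, 269, 6, 12, 70], np.float64(90.0)), (array([286.9, 274.5]), [284, 269, 6, 12, 60], np.float64(90.0))]
white [(array([277.6, 221.4]), [268, 204, 21, 38, 656], np.float64(90.0)), (array([277.5, 290.5]), [272, 282, 13, 18, 217], np.float64(90.0))]
tips [[263.0, 226.0], [268.0, 226.0], [288.0, 226.0], [293.0, 226.0], [263.0, 210.0], [268.0, 210.0], [288.0, 210.0], [293.0, 210.0]]
caps pred (centre, top) [[278.0, 254.0], [278.0, 245.0], [278.0, 221.0], [278.0, 197.0], [278.0, 186.0], [278.0, 259.0], [278.0, 249.0], [278.0, 225.0], [278.0, 199.0], [278.0, 188.0]]
```

The fuse is gripped, level and centred. Now to the holder.

Emit:
{"fn": "play_rows", "kwargs": {
  "moves": [
    {"x": 0.003, "y": 0.025, "z": 0, "spin": -0.005},
    {"x": 0.008, "y": 0.065, "z": 0, "spin": -0.01},
    {"x": 0.0135, "y": 0.11, "z": 0, "spin": -0.02},
    {"x": 0.02, "y": 0.155, "z": 0, "spin": -0.03},
    {"x": 0.025, "y": 0.2, "z": 0, "spin": -0.04},
    {"x": 0.03, "y": 0.24, "z": 0, "spin": -0.04},
    {"x": 0.034, "y": 0.27, "z": 0, "spin": -0.04},
    {"x": 0.035, "y": 0.278, "z": 0, "spin": -0.04}
  ]
}}

```text
t: 12.25
tcp_pos: [0.4645, -0.2562, 0.179]
eef_rot: [3.142, 0.001, -0.083]
contact_force: [-0.4, -0.4, -1.6]
grip_width: 0.244
gripper_force: 19.0
```

Emit:
{"fn": "play_rows", "kwargs": {
  "moves": [
    {"x": 0, "y": 0, "z": 0.02, "spin": 0},
    {"x": 0, "y": 0, "z": 0.025, "spin": 0},
    {"x": 0, "y": 0, "z": 0.025, "spin": 0},
    {"x": 0, "y": 0, "z": 0.025, "spin": 0}
  ]
}}

```text
t: 12.65
tcp_pos: [0.4652, -0.2532, 0.155]
eef_rot: [-3.142, -0.0, -0.079]
contact_force: [0.3, -0.2, -1.7]
grip_width: 0.246
gripper_force: 19.0
```

```bash
cat > hc.py <<'E'
from m import *
import sys
w,c=snap('wrist',sys.argv[1]); s=sense();print(s['t'],s['tcp_pos'],s['eef_rot'],s['contact_force'])
for b in blobs(w,(15,90,80),(34,255,255),(200,90,360,300),12): print(b[0],b[1].tolist())
y=-.0805;A=np.array([[np.cos(y),-np.sin(y)],[np.sin(y),np.cos(y)]])
for z in (.055,.061,.064):
  q=[[*(A@[a*.0195,b*.0098]+[.4648,-.2535]),z] for a,b in((1,1),(1,-1),(-1,-1),(-1,1))];print('clips pred',z,proj(c,q).round(1).tolist())
E
python3 hc.py w_h2.png
```

```text
12.7 [ 0.46529506 -0.25338117  0.15524898] [ 3.14126549e+00 -6.40831569e-04 -7.95337988e-02] [ 0.20543653 -0.04015034 -1.46768985]
[239.5 179. ] [238, 175, 4, 9, 36]
[277.8 190.7] [260, 176, 37, 29, 670]
[241.2 224.7] [239, 221, 5, 9, 41]
[270.5 248.4] [269, 241, 4, 16, 55]
[285.2 248.1] [283, 241, 5, 16, 52]
[268.5 274.6] [266, 269, 6, 12, 71]
[286.9 274.5] [284, 269, 6, 12, 60]
clips pred 0.055 [[265.8, 184.2], [291.0, 184.2], [290.4, 231.1], [266.3, 231.1]]
clips pred 0.061 [[265.6, 185.9], [291.2, 185.9], [290.7, 233.7], [266.1, 233.7]]
clips pred 0.064 [[265.4, 186.8], [291.4, 186.8], [290.8, 235.1], [266.0, 235.1]]
```

Run:
```python
from m import *
w,c=load('w_h2.png');hsv=cv2.cvtColor(w,cv2.COLOR_RGB2HSV);m=cv2.inRange(hsv,(15,90,80),(34,255,255))
for r in range(172,242,2):
  x=np.flatnonzero(m[r,245:312])+245
  print(r,[ (int(g[0]),int(g[-1])) for g in np.split(x,np.flatnonzero(np.diff(x)>1)+1) if len(g)])
```

```text
172 []
174 []
176 [(266, 266), (290, 290)]
178 [(266, 266), (290, 291)]
180 [(265, 270), (286, 292)]
182 [(260, 270), (286, 296)]
184 [(260, 271), (273, 283), (286, 296)]
186 [(260, 296)]
188 [(260, 296)]
190 [(260, 296)]
192 [(260, 296)]
194 [(260, 262), (268, 287), (295, 296)]
196 [(268, 287)]
198 [(268, 287)]
200 [(268, 287)]
202 [(268, 287)]
204 [(272, 284)]
206 []
208 []
210 []
212 []
214 []
216 []
218 []
220 []
222 []
224 []
226 []
228 []
230 []
232 []
234 []
236 []
238 []
240 []
```

Laterally the fuse (268–287) and clips (260–296) share the centre at 278. Descending.

Emit:
{"fn": "play_rows", "kwargs": {
  "moves": [
    {"x": 0, "y": 0, "z": 0.008, "spin": 0},
    {"x": 0, "y": 0, "z": 0.014, "spin": 0},
    {"x": 0, "y": 0, "z": 0.018, "spin": 0},
    {"x": 0, "y": 0, "z": 0.02, "spin": 0},
    {"x": 0, "y": 0, "z": 0.02, "spin": 0}
  ]
}}

```text
t: 13.2
tcp_pos: [0.4648, -0.2536, 0.1343]
eef_rot: [-3.141, 0.001, -0.08]
contact_force: [-0.5, -0.7, -2.0]
grip_width: 0.243
gripper_force: 19.0
```

Emit:
{"fn": "play_rows", "kwargs": {
  "moves": [
    {"x": 0, "y": 0, "z": 0.002, "spin": 0},
    {"x": 0, "y": 0, "z": 0.004, "spin": 0},
    {"x": 0, "y": 0, "z": 0.004, "spin": 0}
  ]
}}

```text
t: 13.5
tcp_pos: [0.4648, -0.2536, 0.1304]
eef_rot: [-3.141, 0.0, -0.08]
contact_force: [-0.7, -0.1, -1.8]
grip_width: 0.246
gripper_force: 19.0
```

Emit:
{"fn": "play_rows", "kwargs": {
  "moves": [
    {"x": 0, "y": 0, "z": 0.0015, "spin": 0},
    {"x": 0, "y": 0, "z": 0.003, "spin": 0},
    {"x": 0, "y": 0, "z": 0.003, "spin": 0}
  ]
}}

```text
t: 13.8
tcp_pos: [0.4651, -0.2537, 0.1277]
eef_rot: [3.142, -0.0, -0.08]
contact_force: [-0.0, 1.0, 1.2]
grip_width: 0.245
gripper_force: 19.0
```

Emit:
{"fn": "play_rows", "kwargs": {
  "moves": [
    {"x": 0, "y": 0, "z": 0.001, "spin": 0},
    {"x": 0, "y": 0, "z": 0.002, "spin": 0},
    {"x": 0, "y": 0, "z": 0.002, "spin": 0}
  ]
}}

```text
t: 14.1
tcp_pos: [0.4651, -0.2538, 0.1258]
eef_rot: [3.141, -0.0, -0.08]
contact_force: [-0.1, 0.5, 4.2]
grip_width: 0.248
gripper_force: 19.0
```

Emit:
{"fn": "play_rows", "kwargs": {
  "moves": [
    {"x": 0, "y": 0, "z": 0.001, "spin": 0},
    {"x": 0, "y": 0, "z": 0.002, "spin": 0},
    {"x": 0, "y": 0, "z": 0.002, "spin": 0}
  ]
}}

```text
t: 14.4
tcp_pos: [0.4651, -0.2538, 0.1238]
eef_rot: [3.141, -0.0, -0.08]
contact_force: [0.7, 0.2, 5.6]
grip_width: 0.245
gripper_force: 19.0
```

Emit:
{"fn": "play_rows", "kwargs": {
  "moves": [
    {"x": 0, "y": 0, "z": 0.001, "spin": 0},
    {"x": 0, "y": 0, "z": 0.002, "spin": 0},
    {"x": 0, "y": 0, "z": 0.002, "spin": 0}
  ]
}}

```text
t: 14.7
tcp_pos: [0.465, -0.2537, 0.1215]
eef_rot: [3.142, -0.0, -0.08]
contact_force: [1.1, -0.6, 1.3]
grip_width: 0.244
gripper_force: 19.0
```

Emit:
{"fn": "play_rows", "kwargs": {
  "moves": [
    {"x": 0, "y": 0, "z": 0.001, "spin": 0},
    {"x": 0, "y": 0, "z": 0.001, "spin": 0},
    {"x": 0, "y": 0, "z": 0.001, "spin": 0}
  ]
}}

```text
t: 15.0
tcp_pos: [0.4649, -0.2537, 0.1205]
eef_rot: [-3.142, 0.0, -0.08]
contact_force: [0.5, 0.9, -1.0]
grip_width: 0.241
gripper_force: 19.0
```

Emit:
{"fn": "play_rows", "kwargs": {
  "moves": [
    {"x": 0, "y": 0, "z": 0.001, "spin": 0},
    {"x": 0, "y": 0, "z": 0.001, "spin": 0},
    {"x": 0, "y": 0, "z": 0.001, "spin": 0}
  ]
}}

```text
t: 15.3
tcp_pos: [0.4649, -0.2537, 0.1197]
eef_rot: [-3.142, 0.0, -0.08]
contact_force: [0.7, 0.3, 1.4]
grip_width: 0.244
gripper_force: 19.0
```

Emit:
{"fn": "play_rows", "kwargs": {
  "moves": [
    {"x": 0, "y": 0, "z": 0.001, "spin": 0},
    {"x": 0, "y": 0, "z": 0.001, "spin": 0},
    {"x": 0, "y": 0, "z": 0.001, "spin": 0}
  ]
}}

```text
t: 15.6
tcp_pos: [0.465, -0.2537, 0.1187]
eef_rot: [3.142, -0.0, -0.08]
contact_force: [0.1, 0.3, 2.0]
grip_width: 0.247
gripper_force: 19.0
```

Emit:
{"fn": "play_rows", "kwargs": {
  "moves": [
    {"x": 0, "y": 0, "z": 0.001, "spin": 0},
    {"x": 0, "y": 0, "z": 0.001, "spin": 0},
    {"x": 0, "y": 0, "z": 0.001, "spin": 0}
  ]
}}

```text
t: 15.9
tcp_pos: [0.465, -0.2537, 0.1178]
eef_rot: [3.142, -0.0, -0.08]
contact_force: [0.6, 1.0, 5.5]
grip_width: 0.244
gripper_force: 19.0
```

Emit:
{"fn": "play_rows", "kwargs": {
  "moves": [
    {"x": 0, "y": 0, "z": 0.001, "spin": 0},
    {"x": 0, "y": 0, "z": 0.0015, "spin": 0},
    {"x": 0, "y": 0, "z": 0.0015, "spin": 0}
  ]
}}

```text
t: 16.2
tcp_pos: [0.4651, -0.2538, 0.1164]
eef_rot: [3.141, -0.0, -0.08]
contact_force: [-0.7, 1.2, 7.6]
grip_width: 0.244
gripper_force: 19.0
```

Emit:
{"fn": "play_rows", "kwargs": {
  "moves": [
    {"x": 0, "y": 0, "z": 0.001, "spin": 0},
    {"x": 0, "y": 0, "z": 0.0015, "spin": 0},
    {"x": 0, "y": 0, "z": 0.0015, "spin": 0}
  ]
}}

```text
t: 16.5
tcp_pos: [0.4651, -0.2538, 0.1151]
eef_rot: [3.141, -0.0, -0.08]
contact_force: [-1.4, 0.8, 10.1]
grip_width: 0.242
gripper_force: 19.0
```

Emit:
{"fn": "play_rows", "kwargs": {
  "moves": [
    {"x": 0, "y": 0, "z": 0.001, "spin": 0},
    {"x": 0, "y": 0, "z": 0.001, "spin": 0},
    {"x": 0, "y": 0, "z": 0.001, "spin": 0}
  ]
}}

```text
t: 16.8
tcp_pos: [0.4652, -0.2538, 0.1143]
eef_rot: [3.141, -0.001, -0.08]
contact_force: [-0.1, 1.4, 12.0]
grip_width: 0.24
gripper_force: 19.0
```

Emit:
{"fn": "play_rows", "kwargs": {
  "moves": [
    {"x": 0, "y": 0, "z": -0.002, "spin": 0},
    {"x": 0, "y": 0, "z": -0.004, "spin": 0},
    {"x": 0, "y": 0, "z": -0.0055, "spin": 0},
    {"x": 0, "y": 0, "z": -0.0055, "spin": 0},
    {"x": 0, "y": 0, "z": -0.0055, "spin": 0}
  ]
}}

```text
t: 17.3
tcp_pos: [0.4649, -0.2537, 0.119]
eef_rot: [-3.142, 0.0, -0.08]
contact_force: [0.4, 0.9, 2.3]
grip_width: 0.243
gripper_force: 19.0
```

Emit:
{"fn": "play_rows", "kwargs": {
  "moves": [
    {"x": 0, "y": 0, "z": -0.0015, "spin": 0},
    {"x": 0, "y": 0, "z": -0.0015, "spin": 0},
    {"x": 0, "y": 0, "z": -0.0015, "spin": 0},
    {"x": 0, "y": 0, "z": -0.0015, "spin": 0},
    {"x": 0, "y": 0, "z": -0.0015, "spin": 0}
  ],
  "newtons": 3.7
}}

```text
t: 17.8
tcp_pos: [0.4648, -0.2536, 0.1205]
eef_rot: [-3.141, 0.0, -0.08]
contact_force: [-0.0, -0.3, -2.0]
grip_width: 0.341
gripper_force: 3.7
```

Emit:
{"fn": "play_rows", "kwargs": {
  "moves": [
    {"x": 0, "y": 0, "z": 0, "spin": 0},
    {"x": 0, "y": 0, "z": 0, "spin": 0},
    {"x": 0, "y": 0, "z": 0, "spin": 0}
  ]
}}

```text
t: 18.1
tcp_pos: [0.4649, -0.2537, 0.1206]
eef_rot: [3.142, 0.0, -0.08]
contact_force: [0.0, 0.6, -2.0]
grip_width: 0.345
gripper_force: 3.7
```

Jaws are fully open with the tongs still held. I'll lift and check the fuse.

Emit:
{"fn": "play_rows", "kwargs": {
  "moves": [
    {"x": 0, "y": 0, "z": -0.005, "spin": 0},
    {"x": 0, "y": 0, "z": -0.015, "spin": 0},
    {"x": 0, "y": 0, "z": -0.03, "spin": 0},
    {"x": 0, "y": 0, "z": -0.05, "spin": 0},
    {"x": 0, "y": 0, "z": -0.07, "spin": 0},
    {"x": 0, "y": 0, "z": -0.075, "spin": 0},
    {"x": 0, "y": 0, "z": -0.075, "spin": 0}
  ]
}}

```text
t: 18.8
tcp_pos: [0.4652, -0.2539, 0.1965]
eef_rot: [3.141, -0.002, -0.08]
contact_force: [-0.6, -0.5, -2.9]
grip_width: 0.348
gripper_force: 3.7
```

Run:
```python
from m import *
w,c=snap('wrist','w_done.png'); s=sense();print(s['t'],s['tcp_pos'],s['eef_rot'],s['grip_width'],s['contact_force'])
Rm=R.from_euler('xyz',s['eef_rot']).as_matrix();p=np.array(s['tcp_pos'])
hsv=cv2.cvtColor(w,cv2.COLOR_RGB2HSV);m=cv2.inRange(hsv,(15,90,80),(34,255,255));k=cv2.inRange(hsv,(0,0,140),(179,60,255))
gr=lambda m,r:[(int(g[0])+245,int(g[-1])+245) for g in (lambda x:np.split(x,np.flatnonzero(np.diff(x)>1)+1))(np.flatnonzero(m[r,245:312])) if len(g)]
for r in range(150,232,4): print(r,gr(m,r),gr(k,r))
y=-.0805;A=np.array([[np.cos(y),-np.sin(y)],[np.sin(y),np.cos(y)]])
print(proj(c,[[*(A@[a,0]+[.4648,-.2535]),z] for z in(.054,.061) for a in(-.0255,-.018,0,.018,.0255)]).round(1).tolist())
print('red',[(b[0],b[1].tolist()) for b in blobs(w,(0,140,60),(8,255,255),(230,200,330,330),80)])
print('tips',proj(c,[p+Rm@[x,y,.0737] for x in(-.006,.006) for y in(-.015,-.011,.011,.015)]).round(0).tolist())
```

```text
18.85 [ 0.46479441 -0.25361988  0.19551988] [ 3.14156834e+00 -1.00886240e-04 -8.02580429e-02] 0.33835239493402985 [-0.15382258 -0.77441709 -2.38955808]
150 [] []
154 [] []
158 [] []
162 [] []
166 [(277, 277)] []
170 [(245, 245), (265, 289)] []
174 [(261, 293)] []
178 [(261, 293)] []
182 [(261, 263), (293, 293)] [(270, 284)]
186 [] [(270, 284)]
190 [] [(270, 284)]
194 [] [(270, 284)]
198 [] [(270, 284)]
202 [] [(270, 284)]
206 [] [(270, 284)]
210 [(245, 246), (266, 266), (289, 289)] [(272, 284)]
214 [(245, 246), (264, 292)] [(258, 258), (261, 261), (295, 298)]
218 [(270, 286)] [(257, 257), (259, 259), (261, 269), (287, 299)]
222 [(271, 284)] [(256, 258), (262, 269), (287, 294), (296, 300)]
226 [] [(255, 259), (262, 268), (287, 294), (296, 301)]
230 [] [(255, 259), (262, 269), (287, 294), (297, 301)]
[[277.4, 221.4], [277.4, 213.7], [277.4, 194.9], [277.4, 175.5], [277.4, 167.3], [277.4, 223.8], [277.4, 216.0], [277.4, 196.9], [277.4, 177.1], [277.4, 168.7]]
red []
tips [[257.0, 226.0], [263.0, 226.0], [293.0, 226.0], [298.0, 226.0], [257.0, 211.0], [262.0, 211.0], [293.0, 210.0], [298.0, 210.0]]
```

The fuse sits straight and centred in the clips: its brass caps span rows 166–224 and the white part columns 270–284, as predicted. I'll take the tongs back to the stand.

Emit:
{"fn": "play_rows", "kwargs": {
  "moves": [
    {"x": -0.001, "y": -0.015, "z": 0, "spin": -0.01},
    {"x": -0.0015, "y": -0.04, "z": 0, "spin": -0.03},
    {"x": -0.003, "y": -0.075, "z": 0, "spin": -0.06},
    {"x": -0.004, "y": -0.115, "z": 0, "spin": -0.09},
    {"x": -0.006, "y": -0.155, "z": 0, "spin": -0.12},
    {"x": -0.007, "y": -0.195, "z": 0, "spin": -0.15},
    {"x": -0.009, "y": -0.235, "z": 0, "spin": -0.18},
    {"x": -0.01, "y": -0.265, "z": 0, "spin": -0.2}
  ]
}}

```text
t: 19.65
tcp_pos: [0.475, 0.0141, 0.1948]
eef_rot: [-3.141, 0.002, 0.122]
contact_force: [-1.0, -0.2, -1.8]
grip_width: 0.344
gripper_force: 3.7
```

Emit:
{"fn": "play_rows", "kwargs": {
  "moves": [
    {"x": 0, "y": 0, "z": 0, "spin": 0},
    {"x": 0, "y": 0, "z": 0, "spin": 0}
  ]
}}

```text
t: 19.85
tcp_pos: [0.4755, 0.0121, 0.195]
eef_rot: [-3.141, 0.001, 0.122]
contact_force: [0.8, -0.5, -2.3]
grip_width: 0.342
gripper_force: 3.7
```

Emit:
{"fn": "play_rows", "kwargs": {
  "moves": [
    {"x": 0.003, "y": -0.02, "z": 0, "spin": -0.02},
    {"x": 0.009, "y": -0.055, "z": 0, "spin": -0.05},
    {"x": 0.015, "y": -0.09, "z": 0, "spin": -0.08},
    {"x": 0.022, "y": -0.13, "z": 0, "spin": -0.11},
    {"x": 0.028, "y": -0.165, "z": 0, "spin": -0.14},
    {"x": 0.032, "y": -0.195, "z": 0, "spin": -0.16},
    {"x": 0.035, "y": -0.211, "z": 0, "spin": -0.17},
    {"x": 0.035, "y": -0.211, "z": 0, "spin": -0.17}
  ]
}}

```text
t: 20.65
tcp_pos: [0.4857, 0.2255, 0.1952]
eef_rot: [3.142, 0.001, 0.291]
contact_force: [0.0, 0.1, -1.8]
grip_width: 0.346
gripper_force: 3.7
```

Emit:
{"fn": "play_rows", "kwargs": {
  "moves": [
    {"x": 0, "y": 0, "z": 0.02, "spin": 0},
    {"x": 0, "y": 0, "z": 0.03, "spin": 0},
    {"x": 0, "y": 0, "z": 0.03, "spin": 0},
    {"x": 0, "y": 0, "z": 0.03, "spin": 0}
  ]
}}

```text
t: 21.05
tcp_pos: [0.4859, 0.2242, 0.1659]
eef_rot: [3.141, 0.0, 0.289]
contact_force: [0.5, -0.2, -1.5]
grip_width: 0.343
gripper_force: 3.7
```

Run:
```python
from m import *
w,c=snap('wrist','w_back.png'); s=sense();print(s['t'],s['tcp_pos'],s['eef_rot'],s['grip_width'],s['contact_force'])
Rm=R.from_euler('xyz',s['eef_rot']).as_matrix();p=np.array(s['tcp_pos'])
print('tips',proj(c,[p+Rm@[x,y,.0737] for x in(-.006,.006) for y in(-.015,-.011,.011,.015)]).round(0).tolist())
y=.29;A=np.array([[np.cos(y),-np.sin(y)],[np.sin(y),np.cos(y)]])
for C in ([.4837,.2236],[.4852,.2256]):
 for hx,hy in((.009,.018),(.035,.04)): print(C,proj(c,[[*(A@[a*hx,b*hy]+C),.06] for a,b in((1,1),(1,-1),(-1,-1),(-1,1))]).round(1).tolist())
cr=w[120:290:4,225:340:3].astype(int)
hsv=cv2.cvtColor(w,cv2.COLOR_RGB2HSV);print('stand',[(b[0],b[1].tolist(),b[2]) for b in blobs(w,(0,0,40),(179,75,235),(200,110,350,250),200)])
g=w.mean(2).astype(int)
for r in range(150,236,3): print(r,' '.join(f'{v:3d}' for v in g[r,232:328:3]))
```

```text
21.1 [0.48611443 0.22443204 0.16618772] [ 3.14156648e+00 -5.54754919e-04  2.88931067e-01] 0.33993785408246774 [ 0.27633436  1.16397002 -2.20532714]
tips [[258.0, 226.0], [263.0, 226.0], [293.0, 226.0], [299.0, 226.0], [257.0, 210.0], [263.0, 210.0], [293.0, 210.0], [299.0, 210.0]]
[0.4837, 0.2236] [[255.9, 197.8], [300.5, 197.7], [300.1, 218.8], [256.3, 218.9]]
[0.4837, 0.2236] [[227.3, 166.0], [328.9, 165.7], [325.6, 247.9], [231.0, 248.1]]
[0.4852, 0.2256] [[254.0, 195.4], [298.7, 195.3], [298.4, 216.5], [254.5, 216.6]]
[0.4852, 0.2256] [[225.3, 163.5], [327.1, 163.2], [323.9, 245.7], [229.1, 245.9]]
stand [(array([277.7, 201.3]), [227, 156, 101, 94, 8897], ((277.0, 202.5), (93.0, 100.0), 90.0))]
150 117 119 118 117 118 119 117 119 118 118 118 117 118 119 119 118 119 118 119 118 117 118 119 118 120 119 119 120 119 120 121 120
153 118 115 115 115 115 115 115 114 111 111 112 111 111 111 111 111 111 109 111 111 111 113 112 111  99  98 100  99  99 100 120 120
156 119  87  89  96  98  95  96  96  98  96  95 105 105 105 103 103 103 105 105 105 105 106 106 107 105 107 107 106 105 108 121 
[... 2735 characters left out ...]
 136 129 127 128 129 129 130 130 130 130
222 127 126 127 127 125 127 127 126 135 136 169 183 181 126 125 126 126 127 135 182 182 134 136 131 129 129 128 128 128 130 129 127
225 126 128 126 127 126 126 126 126 137 138 167 182 181 126 126 127 128 126 134 182 181 127 137 135 129 129 129 130 130 130 128 141
228 128 125 126 128 127 127 127 128 137 137 168 181 181 126 127 126 125 128 134 181 182 119 137 138 127 128 129 130 130 130 131 129
231 127 125 127 127 127 127 126 132 137 134 163 182 182 126 127 128 126 127 135 181 181 113 138 139 128 129 129 128 127 128 130 126
234 127 127 127 127 127 126 126 134 136 129 151 164 163 124 131 132 132 128 130 163 164 115 136 138 128 128 127 127 174 202 173 201
```

The slot spans columns 256–299 from row 198, and the tips are centred at 278. I'll shift 1.5 mm toward -x and lower.

Emit:
{"fn": "play_rows", "kwargs": {
  "moves": [
    {"x": -0.0015, "y": 0, "z": 0.01, "spin": 0},
    {"x": -0.0015, "y": 0, "z": 0.02, "spin": 0},
    {"x": -0.0015, "y": 0, "z": 0.03, "spin": 0},
    {"x": -0.0015, "y": 0, "z": 0.036, "spin": 0},
    {"x": -0.0015, "y": 0, "z": 0.042, "spin": 0},
    {"x": -0.0015, "y": 0, "z": 0.042, "spin": 0}
  ]
}}

```text
t: 21.7
tcp_pos: [0.4839, 0.2244, 0.1228]
eef_rot: [3.142, 0.001, 0.29]
contact_force: [0.3, -0.3, -2.0]
grip_width: 0.344
gripper_force: 3.7
```

Emit:
{"fn": "play_rows", "kwargs": {
  "moves": [
    {"x": 0, "y": 0, "z": 0.01, "spin": 0},
    {"x": 0, "y": 0, "z": 0.02, "spin": 0},
    {"x": 0, "y": 0, "z": 0.028, "spin": 0},
    {"x": 0, "y": 0, "z": 0.034, "spin": 0},
    {"x": 0, "y": 0, "z": 0.034, "spin": 0}
  ]
}}

```text
t: 22.2
tcp_pos: [0.4838, 0.2243, 0.0887]
eef_rot: [3.142, 0.002, 0.29]
contact_force: [0.0, -0.2, -2.3]
grip_width: 0.345
gripper_force: 3.7
```

Emit:
{"fn": "play_rows", "kwargs": {
  "moves": [
    {"x": 0, "y": 0, "z": 0.002, "spin": 0},
    {"x": 0, "y": 0, "z": 0.004, "spin": 0},
    {"x": 0, "y": 0, "z": 0.004, "spin": 0}
  ]
}}

```text
t: 22.5
tcp_pos: [0.4843, 0.2245, 0.0856]
eef_rot: [-3.142, -0.0, 0.29]
contact_force: [0.6, -0.9, -1.6]
grip_width: 0.344
gripper_force: 3.7
```

Emit:
{"fn": "play_rows", "kwargs": {
  "moves": [
    {"x": 0, "y": 0, "z": 0, "spin": 0},
    {"x": 0, "y": 0, "z": 0, "spin": 0},
    {"x": 0, "y": 0, "z": 0, "spin": 0},
    {"x": 0, "y": 0, "z": 0, "spin": 0}
  ],
  "hand": 0.38
}}

```text
t: 22.9
tcp_pos: [0.4844, 0.2246, 0.0858]
eef_rot: [-3.142, -0.0, 0.29]
contact_force: [0.3, 0.4, -0.6]
grip_width: 0.378
gripper_force: 0.0
```

Emit:
{"fn": "play_rows", "kwargs": {
  "moves": [
    {"x": 0, "y": 0, "z": 0, "spin": 0},
    {"x": 0, "y": 0, "z": 0, "spin": 0},
    {"x": 0, "y": 0, "z": 0, "spin": 0}
  ],
  "hand": 0.6
}}

```text
t: 23.2
tcp_pos: [0.4843, 0.2245, 0.0856]
eef_rot: [-3.142, -0.0, 0.29]
contact_force: [0.0, -0.5, -0.4]
grip_width: 0.58
gripper_force: 0.0
```

Emit:
{"fn": "play_rows", "kwargs": {
  "moves": [
    {"x": 0, "y": 0, "z": -0.01, "spin": 0},
    {"x": 0, "y": 0, "z": -0.03, "spin": 0},
    {"x": 0, "y": 0, "z": -0.05, "spin": 0},
    {"x": 0, "y": 0, "z": -0.075, "spin": 0},
    {"x": 0, "y": 0, "z": -0.1, "spin": 0},
    {"x": -0.03, "y": 0, "z": -0.14, "spin": 0},
    {"x": -0.047, "y": 0, "z": -0.185, "spin": 0},
    {"x": -0.047, "y": 0, "z": -0.185, "spin": 0}
  ]
}}

```text
t: 24.0
tcp_pos: [0.4398, 0.2115, 0.2768]
eef_rot: [-3.141, -0.009, 0.29]
contact_force: [0.6, 0.2, 0.2]
grip_width: 0.6
gripper_force: 0.0
```

Run:
```python
from m import *
w,c=snap('wrist','w_fin.png'); s=sense();print(s['t'],s['tcp_pos'],s['eef_rot'],s['contact_force'])
def reds(w,box):
  hsv=cv2.cvtColor(w,cv2.COLOR_RGB2HSV);m=(((hsv[...,0]<8)|(hsv[...,0]>172))&(hsv[...,1]>140)&(hsv[...,2]>60)).astype(np.uint8)
  x0,y0,x1,y1=box;n,l,st,ce=cv2.connectedComponentsWithStats(m[y0:y1,x0:x1]);return [((ce[i]+[x0,y0]).round(1),st[i].tolist()) for i in range(1,n) if st[i][4]>15]
b0=reds(S,(225,95,325,180));b1=reds(w,(200,80,350,200));print(b0);print(b1)
print('before',onz(cs,[b[0] for b in b0],.11));print('now',onz(c,[b[0] for b in b1],.11))
t,ct2=snap('top','top2.png')
print('top before',reds(T,(150,230,215,275)),'after',reds(t,(150,230,215,275)))
d=np.abs(t.astype(int)-T).sum(2)>90; n,l,st,ce=cv2.connectedComponentsWithStats(d.astype(np.uint8)); print('diff',[(ce[i].round(0).tolist(),int(st[i][4])) for i in range(1,n) if st[i][4]>25])
```

```text
24.05 [0.43970425 0.21136138 0.273978  ] [-3.141191   -0.00614014  0.29004588] [-0.3990863   0.31778692 -0.23496697]
[(array([261.8, 139.3]), [33, 33, 9, 22, 147]), (array([293.1, 138. ]), [64, 32, 9, 22, 157])]
[(array([263. , 142.4]), [59, 52, 9, 21, 143]), (array([293.9, 142.4]), [90, 52, 9, 21, 142])]
before [[0.48017596 0.23831398 0.11      ]
 [0.48884277 0.21068741 0.11      ]]
now [[0.4796809  0.23842814 0.11      ]
 [0.48802076 0.21039168 0.11      ]]
top before [(array([180.4, 246.8]), [28, 13, 6, 9, 33]), (array([189.5, 248.3]), [37, 15, 5, 8, 26]), (array([166.2, 251.2]), [14, 17, 5, 9, 29])] after []
diff [([112.0, 316.0], 39135), ([438.0, 258.0], 220), ([288.0, 263.0], 106), ([194.0, 323.0], 42), ([315.0, 395.0], 6064), ([2.0, 409.0], 119), ([514.0, 409.0], 1842)]
```

The tongs stand within 1 mm of where they began, the fuse is in the holder, and the bystanders are unchanged. I'll let the arm settle and hand in.

Emit:
{"fn": "play_rows", "kwargs": {
  "moves": [
    {"x": 0, "y": 0, "z": 0, "spin": 0},
    {"x": 0, "y": 0, "z": 0, "spin": 0},
    {"x": 0, "y": 0, "z": 0, "spin": 0}
  ]
}}

```text
t: 24.4
tcp_pos: [0.4391, 0.211, 0.2697]
eef_rot: [3.141, 0.002, 0.29]
contact_force: [-0.1, 0.0, -0.1]
grip_width: 0.602
gripper_force: 0.0
```

```bash
python3 -c "
from workcell import *
print(sign_off())"
```

```text
the job is handed in; nothing more can be done
None
```

The job is handed in at about 24 s of the 56 s allowed, with no verdict returned: by my last pictures and force readings, the fuse is home in the clips, the tongs are back in their slot within about 1 mm of where they began, and the meter, screwdriver and screw tray have not moved.

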